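Move three spray-painted covers on one step at the airbrush bench

ROBOT

A 6-joint arm with a two-finger parallel gripper is mounted at the origin on the work surface. World frame = base frame: x ahead of the robot, y to its left, z up, the work surface at z = 0. Lengths are in m, angles in rad, forces in N, time in s.
With the tool pointing down it reaches from about 0.25 to 0.725 m from the base axis. Payload 4 kg.
Tool frame: the origin (TCP) lies midway between the tips of the shut fingers; the grasp point (between the pads) lies 19 mm behind it; x points along the fingers, y is the direction in which the jaws open and shut, and the axes are right-handed (so a half turn about x gives the same grasp; the last joint's range is limited). The gripper opens to 85 mm and grips with 20 to 120 N. Pads are 22 mm wide; open, the fingers measure 114 mm over their backs; the gripper's body (76 mm by 85 mm) begins 54 mm behind the grasp point. The pads swing forward as they close: fully open they stand 13 mm farther back than shut.
Start: joints at [1.35, 0.241, 0.005, 1.335, 0, 1.571], TCP at [0.11, 0.488, 0.231] pointing down, gripper open.
Joint ranges: [-2.72, 2.72], [-1.05, 1.87], [-1.09, 1.28], [-1.99, 2.15], [-1.42, 1.44], [-3.14, 3.14]. Speed limits (rad/s): [2.79, 2.79, 3.14, 3.14, 3.14, 3.14].

INTERFACE

Orientations are given as a unit quaternion [x, y, z, w].
In Python, from workcell import * gives the robot as it stands.
- The arm moves only by the tool play_rows, never from a script. Its argument "plan" is a list of rows, each a list of 7 numbers: the shift along the tool's x, y, z in mm, then the turn, a rotation vector about the tool's x, y, z in rad, then the closure, from -1 (fully open) to 1 (shut). In form: [[x, y, z, rx, ry, rz, grip], ...]. A call has 1 to 20 rows; each row shifts and turns the commanded pose from where the row before left it, along the tool's axes as they then stand; what a row does not reach is not made up. A row lasts 1/12 s, in which the tool goes at most 41.7 mm and 7.16 degrees, less where a joint would pass 70% of its speed; a pose out of reach is approached as far as the arm can. A call with a gripper value outside its range is refused whole. The fingers move at their own pace and stop on an object; the grip force is fixed at half the most. Time passes only in rows, so rows that do not move let the fingers close. It gives the time, the measured TCP pose, the force and the opening at its end, in the units of the state.
- get_obs(): the state, without advancing time (a new reading comes with each control period).
- camera(name): name is "scene" or "side" or "wrist"; returns a dict with "frame" (400x640x3 uint8, red, green, blue), "depth" (400x640 float32, m along the optical axis (not along the pixel's ray), 0 where there is no reading), "fx", "fy", "cx", "cy" (pixels), "camera_from_world" (4x4, takes a point from world to camera coordinates). Camera axes: x right, y up, looking along -z (the intrinsics and any distortion apply to the point x, -y, -z); pixel columns grow to the right and rows downward; lengths in m; the calibration is good to about 2 mm. A picture is of the moment at which its call begins.
- job_done(): hands the job in, once; it reports no verdict.
Trained networks look in a picture, given as the dict that the camera call returned (one of the last four; its "shot" number tells which), for a name from the list of things; names that differ only in an ending like _2 or _b are one class to them, and where a whole thing is asked for, a point or a joint stands for the part that bears it (a point fixed in the world has none). Each returns a list of dicts, best first, with "confidence" (0 to 1); they miss things now and then, are a little off and sometimes report something else, mostly with a low value. They report only what shows in the picture. A call takes as long as a camera call. They do not tell look-alikes from the thing itself.
- search_frame(thing, picture): "centre" ([x, y, z] in m, in world coordinates, good to about 4 mm: the middle of the surface that is visible of it).
- pinpoint(thing, picture): "centre" ([x, y, z] in m, in world coordinates, good to about 4 mm: a listed point, or the origin of a listed thing).
The state is a dict: "clock": time; "joint_pos": joint angles; "joint_vel": joint speeds; "tau": joint torques, N m; "eef_pos": TCP position; "tool_rot": TCP orientation; "ft_force": force on the tool from outside, world axes, zero at the start; "ft_torque": the same for the moment, N m; "grip_width": finger opening in m.
Only numpy, scipy, OpenCV 4.12 (cv2) and the standard library are available. Lean on these libraries where they do the work, as an engineer would, in place of code of your own. Each camera call takes 0.05 s, during which the arm holds its last target. There are 200 camera calls.

TASK

Move the three covers on one step: the freshly sprayed round one goes from the turntable to the drying rack, the dry rectangular one from the rack to the masking mat, and the masked oval one from the mat to the turntable, each set down gently, upright and in the middle of its place; all three places are taken, so park one on the empty carton or another clear spot on the way. The coat is soft: handle each cover only by its rubber plug, do not touch the paint, and keep the covers from touching one another. Leave the paint jar and the tape roll where they are.

Things in the scene. Friction and masses are not known exactly. Their poses are not given: they have to be found in the camera images.
- round_cover: Loose painted grey-green metal cover, round, 96 mm across, shell 30 mm high (rim 16 mm, five dark bolt holes); a black rubber masking plug stands fixed in its centre: 34 mm foot, 8 mm high, then a straight round grip 22 mm across, up to 85 mm above the underside. Shell 240 g, plug 30 g. Origin: centre of the flat underside; z up. Starts on the turntable, just sprayed.
- rect_cover: Loose painted grey-green metal cover, rectangular, 122 (x) by 92 mm (y), shell 30 mm high (rim 24 mm, four dark corner holes); a black rubber masking plug stands fixed in its centre: 34 mm foot, 8 mm high, then a straight round grip 22 mm across, up to 85 mm above the underside. Shell 280 g, plug 30 g. Origin: centre of the flat underside; z up. Starts on the drying rack, dry.
- oval_cover: Loose painted grey-green metal cover, oval, 134 (x) by 94 mm (y), shell 30 mm high (rim 22 mm), two cream tape strips across; a black rubber masking plug stands fixed in its centre: 34 mm foot, 8 mm high, then a straight round grip 22 mm across, up to 85 mm above the underside. Shell 270 g, plug 30 g. Origin: centre of the flat underside; z up. Starts on the masking mat, masked.
- turntable: Spray turntable, fixed to the bench: a round aluminium disc 170 mm across on a short column with a round foot. The disc's flat top is 50 mm above the bench; it turns stiffly about its upright axis. Origin: on the axis, at bench height.
- drying_rack: Wire drying rack, fixed: steel wire grid 170 mm (its x) by 136 mm (its y) on four small feet, flat top 30 mm above the bench. Origin: under its centre, at bench height.
- masking_mat: Dark green masking mat with a pale grid, fixed flat on the bench, 190 mm (its x) by 140 mm (its y), 3 mm thick. Origin: centre of its underside, at bench height.
- carton: Closed flat cardboard carton, fixed, 170 mm (its x) by 145 mm (its y), flat top 62 mm above the bench, empty at the start: the free spot. Origin: under its centre, at bench height.
- paint_jar: Bystander: small loose paint jar with a black cap, 44 mm across, 62 mm high, near the robot. Origin: centre of its underside.
- tape_roll: Bystander: loose roll of cream masking tape lying flat, 96 mm across, 25 mm high, beyond the work. Origin: centre of its underside.
- airbrush_stand: Bystander: steel stand fixed to the bench with an airbrush lying in its fork, about 150 mm long (its x), 60 mm wide, 145 mm high, beyond the work. Origin: centre of its foot.
Mind the look-alikes: they are no part of the job. What is shaped like the part that bears rect_cover but blue or pink is not meant. Leave any purple look-alike of the part that bears oval_cover alone.

How it is judged:
By the outcome, as a careful person would: the job done as asked, in the order asked, and still so for the second after the job is handed in, with the robot touching nothing.
It also fails if it takes over 106 s, if anything falls off the work surface, if the arm or the gripper's body presses on something with over 40 N, if the wrist force passes 120 N, or if a joint passes its speed limit or range.

## Working session

There is one attempt and no reset: what is moved stays moved. The work goes in short steps, Python scripts to look and compute and a tool call to move; the robot and the scene stay as the last step left them, time stands still between calls to the robot, and variables do not carry over. Pictures are saved under pics/ and viewed, about 12 in all and at most 16, crops included, and the job is handed in when it is done.

Besides the shell and the picture viewer there is one more tool, called by a JSON object that holds its "api" and its "payload", one argument or row to a line. play_rows: Moves the arm, as the interface text tells. Its arguments: {"type":"object","properties":{"plan":{"type":"array","items":{"type":"array","items":{"type":"number"}}}},"required":["plan"]}

```bash
ls; mkdir -p pics
python3 - <<'E'
from workcell import *
import cv2,numpy as np
o=get_obs();print({k:np.round(v,3) for k,v in o.items()})
for n in ["scene","side"]:
    p=camera(n);cv2.imwrite(f"pics/{n}0.png",p["frame"][:,:,::-1])
    print(n,np.round(np.linalg.inv(p["camera_from_world"]),3).tolist(),p["fx"])
    for t in ["round_cover","rect_cover","oval_cover","turntable","drying_rack","masking_mat","carton","paint_jar","tape_roll","airbrush_stand"]:
        print(t,[(np.round(d["centre"],3).tolist(),round(d["confidence"],2)) for d in pinpoint(t,p)[:4]])
E
```

```text
pics
{'clock': np.float64(0.0), 'joint_pos': array([1.35 , 0.241, 0.004, 1.335, 0.   , 1.571]), 'joint_vel': array([-0.001,  0.   ,  0.001,  0.001,  0.001, -0.001]), 'tau': array([-0.0000e+00, -3.7231e+01,  2.5241e+01,  1.7000e-02, -0.0000e+00,
       -0.0000e+00]), 'eef_pos': array([0.109, 0.487, 0.23 ]), 'tool_rot': array([ 0.077,  0.703, -0.079,  0.703]), 'ft_force': array([-0.061, -0.201, -1.302]), 'ft_torque': array([ 0.009,  0.05 , -0.051]), 'grip_width': np.float64(0.085)}
scene [[-0.058, -0.743, 0.667, 1.448], [0.998, -0.056, 0.025, -0.035], [0.019, 0.667, 0.745, 1.074], [0.0, 0.0, 0.0, 1.0]] 481.1567106555963
round_cover [([0.605, -0.102, 0.054], 0.65)]
rect_cover [([0.458, -0.349, 0.031], 0.82), ([0.264, -0.454, 0.003], 0.75), ([0.258, -0.278, -0.004], 0.62), ([0.385, -0.046, 0.003], 0.28)]
oval_cover [([0.795, 0.11, 0.001], 0.94), ([0.347, 0.161, -0.003], 0.7), ([0.762, -0.073, -0.002], 0.6), ([0.578, 0.11, 0.002], 0.58)]
turntable [([0.599, -0.092, 0.001], 0.61)]
drying_rack [([0.466, -0.351, 0.003], 0.68)]
masking_mat [([0.581, 0.098, -0.0], 0.71)]
carton [([0.528, 0.332, 0.001], 0.86), ([0.601, -0.094, -0.0], 0.24)]
paint_jar [([0.381, -0.042, 0.003], 0.51)]
tape_roll []
airbrush_stand [([0.73, 0.263, -0.001], 0.86)]
side [[0.771, 0.436, -0.464, -0.137], [-0.637, 0.522, -0.567, -0.875], [-0.005, 0.733, 0.68, 1.083], [0.0, 0.0, 0.0, 1.0]] 511.62678816543223
round_cover [([0.6, -0.101, 0.051], 0.7)]
rect_cover [([0.264, -0.462, 0.0], 0.83), ([0.46, -0.348, 0.032], 0.8), ([0.26, -0.273, -0.001], 0.8)]
oval_cover [([0.58, 0.108, 0.005], 0.81), ([0.796, 0.111, 0.001], 0.68), ([0.344, 0.158, 0.003], 0.62)]
turntable [([0.6, -0.096, -0.001], 0.59)]
drying_rack [([0.469, -0.347, -0.001], 0.72)]
masking_mat [([0.584, 0.103, 0.002], 0.66)]
carton [([0.53, 0.327, -0.001], 0.7)]
paint_jar [([0.387, -0.046, -0.002], 0.83)]
tape_roll [([0.764, -0.072, -0.002], 0.76)]
airbrush_stand [([0.726, 0.273, 0.002], 0.77)]
```

View pics/scene0.png

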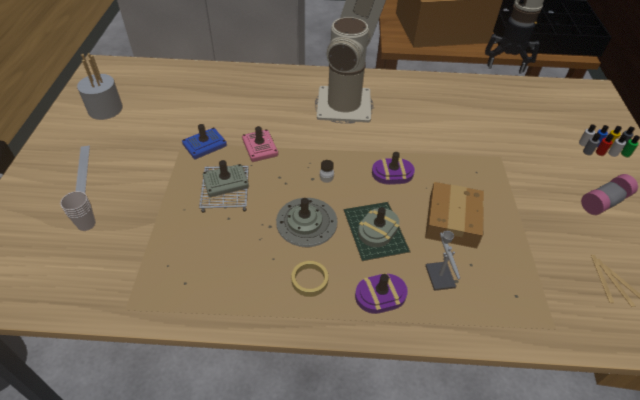

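View pics/side0.png

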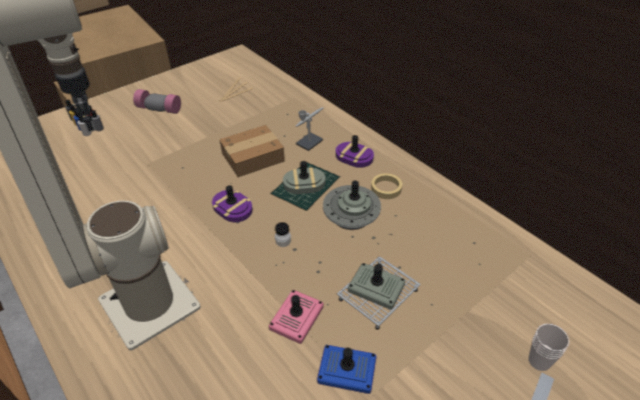

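Round cover on the turntable (305,215), rect on the rack (225,178), oval on the mat (380,225), carton empty at (455,212). The blue and pink rects and the two purple ovals are decoys. Next I'll refine centres and yaws from depth.

```bash
cat > h.py <<'E'
from workcell import *
import cv2,numpy as np
from scipy.spatial.transform import Rotation as R
from scipy.optimize import least_squares
def cloud(p):
    d=p["depth"];v,u=np.nonzero(d>0);z=d[v,u]
    c=np.c_[(u-p["cx"])/p["fx"]*z,-(v-p["cy"])/p["fy"]*z,-z,np.ones(len(z))]
    return (c@np.linalg.inv(p["camera_from_world"]).T)[:,:3],p["frame"][v,u].astype(int)
def sel(P,C,c,r,z0,z1):
    m=(np.hypot(P[:,0]-c[0],P[:,1]-c[1])<r)&(P[:,2]>z0)&(P[:,2]<z1);return P[m],C[m]
def rect(Q):
    (c,s,a)=cv2.minAreaRect((Q[:,:2]*1000).astype(np.float32));return np.round(c,1),np.round(s,1),round(a,1)
def plug(P,C,c,zs):
    Q,_=sel(P,C,c,.03,zs+.045,zs+.08)
    f=lambda q:np.hypot(Q[:,0]-q[0],Q[:,1]-q[1])-.011
    s=least_squares(f,c,loss="soft_l1",f_scale=.001);return np.round(s.x*1000,1),len(Q),round(np.median(abs(s.fun))*1000,2)
def tcp():
    o=get_obs();r=R.from_quat(o["tool_rot"]).as_matrix();return o["eef_pos"],r
def delta(t):
    p,r=tcp();return np.round(r.T@(np.array(t)-p)*1000,1)
E
python3 - <<'E'
from h import *
o=get_obs();print(R.from_quat(o["tool_rot"]).as_matrix().round(3))
PL={"round":((.601,-.097),.05),"rect":((.464,-.349),.03),"oval":((.58,.105),.003)}
for n in ["scene","side"]:
    P,C=cloud(camera(n));print(n)
    for k,(c,zs) in PL.items():
        Q,_=sel(P,C,c,.09,zs+.013,zs+.034);print(k,"plug",plug(P,C,c,zs),"shell",rect(Q),"top z",np.percentile(sel(P,C,c,.02,zs+.05,1)[0][:,2],98).round(4))
    Q,_=sel(P,C,(.528,.33),.13,.055,.07);print("carton",rect(Q),np.median(Q[:,2]))
    Q,_=sel(P,C,PL["round"][0],.11,.044,.056);print("table",rect(Q),cv2.minEnclosingCircle((Q[:,:2]*1000).astype(np.float32)))
    Q,c=sel(P,C,PL["oval"][0],.14,-.01,.012);m=(c[:,1]>c[:,0]+8);print("mat",rect(Q[m]),m.sum(),np.median(Q[m][:,2]))
    Q,c=sel(P,C,PL["rect"][0],.125,.022,.036);print("rack",rect(Q),len(Q))
E
```

```text
[[-0.     0.219  0.976]
 [-0.     0.976 -0.219]
 [-1.    -0.    -0.   ]]
scene
round plug (array([603.2, -97.9]), 71, np.float64(0.74)) shell (array([606.3, -97.6]), array([96.1, 90.7]), 6.0) top z 0.1398
rect plug (array([ 456.4, -346.1]), 65, np.float64(1.31)) shell (array([ 459.1, -345.1]), array([ 97.1, 123.8]), 25.5) top z 0.1191
oval plug (array([579.9, 110.8]), 67, np.float64(0.89)) shell (array([580.3, 110.6]), array([ 95.5, 138.3]), 59.2) top z 0.0915
carton (array([530.7, 327.5]), array([146., 178.]), 79.7) 0.06303896564396316
table (array([600.3, -93.1]), array([170.8, 168.8]), 23.7) ((599.0514526367188, -91.01332092285156), 87.79287719726562)
mat (array([582.5, 102.3]), array([188.1, 134.8]), 16.9) 1147 0.004215432143844344
rack (array([ 464.8, -348.8]), array([174.4, 136.3]), 6.6) 471
side
round plug (array([605.2, -99.1]), 68, np.float64(1.23)) shell (array([ 603.8, -100.7]), array([95. , 94.8]), 10.5) top z 0.1418
rect plug (array([ 458.9, -346.6]), 80, np.float64(0.76)) shell (array([ 457.8, -348.1]), array([ 96. , 122.2]), 23.4) top z 0.1209
oval plug (array([582.3, 109.6]), 61, np.float64(1.25)) shell (array([580.2, 107.3]), array([102. , 132.5]), 60.3) top z 0.0948
carton (array([532.4, 325.4]), array([158.2, 173.8]), 79.8) 0.06574960170601829
table (array([600. , -95.5]), array([170.8, 167.9]), 44.9) ((601.8519287109375, -95.06599426269531), 87.6495132446289)
mat (array([582. , 101.5]), array([185.5, 138.1]), 16.4) 720 0.006727057530368286
rack (array([ 465.6, -350.5]), array([172.2, 138.2]), 6.2) 744
```

{"api": "play_rows", "payload": {
  "plan": [
    [0,0,0,0.1228,0,0,-1],
    [0,0,0,0.1228,0,0,-1],
    [0,0,0,0.1228,0,0,-1],
    [0,0,0,0.1228,0,0,-1],
    [0,0,0,0.1228,0,0,-1],
    [0,0,0,0.1228,0,0,-1],
    [0,0,0,0.1228,0,0,-1],
    [0,0,0,0.1228,0,0,-1],
    [0,0,0,0.1228,0,0,-1],
    [0,0,0,0.1228,0,0,-1],
    [0,0,0,0.1228,0,0,-1]
  ]
}}

```text
clock: 2.12
eef_pos: [0.1095, 0.4879, 0.2313]
tool_rot: [-0.502, -0.498, 0.502, -0.498]
ft_force: [-0.1, 1.2, -0.4]
grip_width: 0.0854
```

{"api": "play_rows", "payload": {
  "plan": [
    [-1,24,30,0,0,0,-1],
    [-1,24,30,0,0,0,-1],
    [-1,24,30,0,0,0,-1],
    [-1,24,30,0,0,0,-1],
    [-1,24,30,0,0,0,-1],
    [-1,24,30,0,0,0,-1],
    [-1,24,30,0,0,0,-1],
    [-1,24,30,0,0,0,-1],
    [-1,24,30,0,0,0,-1],
    [-1,24,30,0,0,0,-1],
    [0,24,30,0,0,0,-1],
    [0,24,30,0,0,0,-1],
    [0,24,30,0,0,0,-1],
    [0,0,0,0,0,0,-1]
  ]
}}

```text
clock: 3.28
eef_pos: [0.4248, 0.0929, 0.2413]
tool_rot: [0.502, 0.497, -0.502, 0.499]
ft_force: [0.5, 0.9, 1.1]
grip_width: 0.0852
```

{"api": "play_rows", "payload": {
  "plan": [
    [0,2,30,0,0,0,-1],
    [0,3,37,0,0,0,-1],
    [0,3,37,0,0,0,-1],
    [0,3,37,0,0,0,-1],
    [0,3,37,0,0,0,-1],
    [0,3,37,0,0,0,-1],
    [0,3,37,0,0,0,-1],
    [0,3,37,0,0,0,-1],
    [0,3,37,0,0,0,-1],
    [0,3,37,0,0,0,-1],
    [0,3,37,0,0,0,-1],
    [0,1,39,0,0,0,-1],
    [0,0,0,0.1193,0,0,-1],
    [0,0,0,0.1193,0,0,-1],
    [0,0,0,0.1193,0,0,-1],
    [0,0,0,0.1193,0,0,-1],
    [0,0,0,0.1193,0,0,-1],
    [0,0,0,0.1193,0,0,-1],
    [0,0,0,0,0,0,-1]
  ]
}}

```text
clock: 4.87
eef_pos: [0.454, -0.341, 0.2412]
tool_rot: [-0.644, -0.293, 0.644, -0.292]
ft_force: [-0.3, 0.1, -0.2]
grip_width: 0.0852
```

Run:
```python
from h import *
p=camera("wrist");cv2.imwrite("pics/w1.png",p["frame"][:,:,::-1])
P,C=cloud(p);c=(.4575,-.3464)
print(tcp()[0],get_obs()["joint_pos"].round(2),len(P),P[:,2].min(),P[:,2].max())
print(plug(P,C,c,.03)); Q,_=sel(P,C,c,.09,.043,.064);print("shell",rect(Q))
Q,_=sel(P,C,(.465,-.349),.125,.022,.036);print("rack",rect(Q))
print(delta([.4575,-.3464,.083]))
```

```text
[ 0.45399147 -0.34096418  0.24120487] [-0.64  0.37  0.22  1.41  0.    1.64] 255014 -0.0031442517592787933 0.34473757268316946
(array([ 455.4, -346.7]), 137, np.float64(0.1))
shell (array([ 455.5, -346.6]), array([ 92.1, 122.3]), 22.9)
rack (array([ 462.6, -349.2]), array([169.9, 135.1]), 6.7)
[158.2   6.3   1.8]
```

View pics/w1.png

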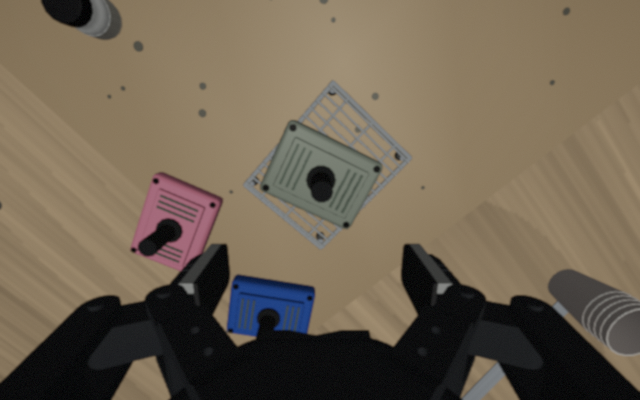

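Wrist view: the rect cover sits at about (320,175) on the rack, with the pink and blue decoys clear below left. Wrist depth reproduces the known sizes to within 1 mm, so I'll trust it. Lining up and grasping.

{"api": "play_rows", "payload": {
  "plan": [
    [0,5,3.3,0,0,0,-1],
    [20,0,0,0,0,0,-1],
    [25,0,0,0,0,0,-1],
    [25,0,0,0,0,0,-1],
    [25,0,0,0,0,0,-1],
    [25,0,0,0,0,0,-1],
    [18,0,0,0,0,0,-1],
    [12,0,0,0,0,0,-1],
    [8,0,0,0,0,0,-1],
    [4,0,0,0,0,0,-1],
    [0,0,0,0,0,0,-1],
    [0,0,0,0,0,0,0],
    [0,0,0,0,0,0,0.5],
    [0,0,0,0,0,0,1],
    [0,0,0,0,0,0,1],
    [0,0,0,0,0,0,1],
    [0,0,0,0,0,0,1],
    [0,0,0,0,0,0,1],
    [0,0,0,0,0,0,1]
  ]
}}

```text
clock: 6.5
eef_pos: [0.4559, -0.3476, 0.0801]
tool_rot: [0.644, 0.292, -0.643, 0.293]
ft_force: [-0.8, -0.3, 4.6]
grip_width: 0.0202
```

{"api": "play_rows", "payload": {
  "plan": [
    [-3,0,0,0,0,0,1],
    [-6,0,0,0,0,0,1],
    [-12,0,0,0,0,0,1],
    [-20,0,0,0,0,0,1],
    [-25,0,0,0,0,0,1],
    [-25,0,0,0,0,0,1],
    [-25,0,0,0,0,0,1],
    [-25,0,0,0,0,0,1],
    [-20,0,0,0,0,0,1],
    [-10,0,0,0,0,0,1],
    [-4,0,0,0,0,0,1],
    [0,0,0,0,0,0,1],
    [0,0,0,0,0,0,1]
  ]
}}

```text
clock: 7.58
eef_pos: [0.4548, -0.3467, 0.2527]
tool_rot: [-0.643, -0.294, 0.644, -0.292]
ft_force: [-0.9, -0.5, -2.9]
grip_width: 0.0204
```

Run:
```python
from h import *
print(delta([.39,.15,.255]),delta([.531,.326,.255]),get_obs()["grip_width"])
p=camera("wrist");cv2.imwrite("pics/w2.png",p["frame"][:,:,::-1])
P,C=cloud(p);Q,_=sel(P,C,(.465,-.349),.125,.022,.036);print("rack",rect(Q))
c=tcp()[0];print(c,plug(P,C,c[:2],c[2]-.05));Q,_=sel(P,C,c[:2],.09,c[2]-.048,c[2]-.015);print("shell",rect(Q),np.percentile(Q[:,2],[5,50,95]))
```

```text
[  -1.3 -375.2 -332. ] [  -1.3 -384.5 -557.3] 0.02041365110763132
rack (array([ 507.7, -344.4]), array([ 79.1, 136.1]), 6.8)
[ 0.4546622  -0.34659956  0.25232116] (array([ 455. , -345.3]), 2471, np.float64(1.41))
shell (array([ 454.8, -344.6]), array([ 90.9, 120.8]), 22.8) [0.22373414 0.22845099 0.234422  ]
```

View pics/w2.png

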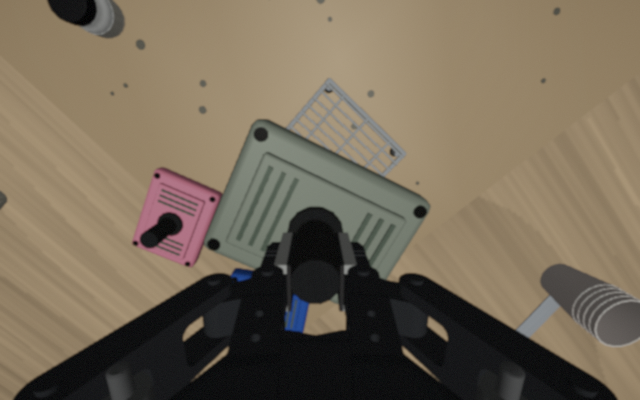

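Rect is held level and clear of the rack. Carrying it to the carton.

{"api": "play_rows", "payload": {
  "plan": [
    [0,-7,-10,0,0,0,1],
    [0,-15,-22,0,0,0,1],
    [0,-21,-31,0,0,0,1],
    [0,-21,-31,0,0,0,1],
    [0,-21,-31,0,0,0,1],
    [0,-21,-31,0,0,0,1],
    [0,-21,-31,0,0,0,1],
    [0,-21,-31,0,0,0,1],
    [0,-21,-31,0,0,0,1],
    [0,-21,-31,0,0,0,1],
    [0,-21,-31,0,0,0,1],
    [0,-21,-31,0,0,0,1],
    [0,-21,-31,0,0,0,1],
    [0,-21,-31,0,0,0,1],
    [0,-21,-31,0,0,0,1],
    [0,-21,-31,0,0,0,1],
    [0,-21,-31,0,0,0,1],
    [0,-21,-31,0,0,0,1],
    [0,-16,-20,0,0,0,1],
    [0,-7,-10,0,0,0,1]
  ]
}}

```text
clock: 9.3
eef_pos: [0.5328, 0.3282, 0.2521]
tool_rot: [-0.642, -0.295, 0.644, -0.294]
ft_force: [-0.7, -0.8, -3.7]
grip_width: 0.0206
```

{"api": "play_rows", "payload": {
  "plan": [
    [0,0,0,-0.06,0,0,1],
    [0,0,0,-0.11,0,0,1],
    [0,0,0,-0.12,0,0,1],
    [0,0,0,-0.12,0,0,1],
    [0,0,0,-0.12,0,0,1],
    [0,0,0,-0.12,0,0,1],
    [0,0,0,-0.12,0,0,1],
    [0,0,0,-0.12,0,0,1],
    [0,0,0,-0.12,0,0,1],
    [0,0,0,-0.12,0,0,1],
    [0,0,0,-0.12,0,0,1],
    [0,0,0,-0.11,0,0,1],
    [0,0,0,-0.07,0,0,1],
    [0,0,0,-0.033,0,0,1],
    [0,0,0,0,0,0,1]
  ]
}}

```text
clock: 10.55
eef_pos: [0.5334, 0.324, 0.2529]
tool_rot: [0.282, 0.649, -0.284, 0.647]
ft_force: [-0.3, -0.6, -3.2]
grip_width: 0.0203
```

Run:
```python
from h import *
p=camera("wrist");P,C=cloud(p)
Q,_=sel(P,C,(.531,.326),.12,.055,.07);print("carton",rect(Q),np.median(Q[:,2]))
c=tcp()[0];Q,_=sel(P,C,c[:2],.09,c[2]-.048,c[2]-.015);print("shell",rect(Q),np.percentile(Q[:,2],[5,50,95]))
print(c,get_obs()["joint_pos"].round(2),delta([.531,.326,.113]))
```

```text
carton (array([522.3, 327.8]), array([144.8, 156.5]), 79.6) 0.0625923857359465
shell (array([530.8, 325.2]), array([120.8,  90.8]), 16.6) [0.22397396 0.22859909 0.23452906]
[0.53358569 0.32398233 0.25302895] [0.55 0.49 0.43 1.51 0.   1.37] [140.   -0.2  -3.1]
```

{"api": "play_rows", "payload": {
  "plan": [
    [10,0,-3,0,0,0,1],
    [22,0,0,0,0,0,1],
    [25,0,0,0,0,0,1],
    [25,0,0,0,0,0,1],
    [22,0,0,0,0,0,1],
    [15,0,0,0,0,0,1],
    [10,0,0,0,0,0,1],
    [5,0,0,0,0,0,1],
    [3,0,0,0,0,0,1],
    [1,0,0,0,0,0,1],
    [0,0,0,0,0,0,1],
    [0,0,0,0,0,0,1]
  ]
}}

```text
clock: 11.6
eef_pos: [0.5333, 0.3265, 0.1176]
tool_rot: [0.284, 0.647, -0.283, 0.648]
ft_force: [0.1, -0.5, -3.5]
grip_width: 0.0202
```

{"api": "play_rows", "payload": {
  "plan": [
    [1,0,0,0,0,0,1],
    [1,0,0,0,0,0,1],
    [1,0,0,0,0,0,1],
    [0,0,0,0,0,0,1]
  ]
}}

```text
clock: 11.93
eef_pos: [0.5326, 0.326, 0.1133]
tool_rot: [0.283, 0.648, -0.283, 0.648]
ft_force: [-0.4, -0.5, -4.2]
grip_width: 0.0204
```

{"api": "play_rows", "payload": {
  "plan": [
    [1,0,0,0,0,0,1],
    [0,0,0,0,0,0,1]
  ]
}}

```text
clock: 12.1
eef_pos: [0.5327, 0.326, 0.1123]
tool_rot: [0.283, 0.648, -0.283, 0.648]
ft_force: [0.0, 0.8, -3.1]
grip_width: 0.0205
```

{"api": "play_rows", "payload": {
  "plan": [
    [0.7,0,0,0,0,0,1],
    [0,0,0,0,0,0,1]
  ]
}}

```text
clock: 12.27
eef_pos: [0.5326, 0.326, 0.1122]
tool_rot: [0.283, 0.648, -0.283, 0.648]
ft_force: [-1.3, 0.1, 0.3]
grip_width: 0.0203
```

Contact made. Releasing, lifting clear and turning the tool back to yaw 0.

{"api": "play_rows", "payload": {
  "plan": [
    [0,0,0,0,0,0,0.6],
    [0,0,0,0,0,0,0],
    [0,0,0,0,0,0,-1],
    [0,0,0,0,0,0,-1],
    [0,0,0,0,0,0,-1],
    [-8,0,0,0,0,0,-1],
    [-18,0,0,0,0,0,-1],
    [-25,0,0,0,0,0,-1],
    [-25,0,0,0,0,0,-1],
    [-25,0,0,0,0,0,-1],
    [-20,0,0,0,0,0,-1],
    [-9,0,0,0.067,0,0,-1],
    [0,0,0,0.12,0,0,-1],
    [0,0,0,0.12,0,0,-1],
    [0,0,0,0.12,0,0,-1],
    [0,0,0,0.12,0,0,-1],
    [0,0,0,0.12,0,0,-1],
    [0,0,0,0.08,0,0,-1],
    [0,0,0,0,0,0,-1]
  ]
}}

```text
clock: 13.85
eef_pos: [0.5327, 0.3261, 0.2423]
tool_rot: [0.501, 0.499, -0.5, 0.5]
ft_force: [-0.3, -0.1, -0.8]
grip_width: 0.0853
```

Run:
```python
from h import *
p=camera("wrist");P,C=cloud(p)
print(plug(P,C,(.5326,.326),.062));Q,_=sel(P,C,(.5326,.326),.09,.062+.013,.062+.034);print("shell",rect(Q))
Q,_=sel(P,C,(.531,.326),.12,.055,.07);print("carton",rect(Q))
c,r=tcp();print(c,r.round(3).tolist(),delta([.604,-.098,.24]))
```

```text
(array([530.7, 326.6]), 182, np.float64(0.09))
shell (array([530.4, 326.9]), array([122.3,  92.1]), 16.9)
carton (array([528.9, 326.8]), array([144.7, 171. ]), 79.6)
[0.53272225 0.32609462 0.24225146] [[0.001, 1.0, 0.001], [0.0, 0.001, -1.0], [-1.0, 0.001, -0.0]] [  2.1  70.8 424.2]
```

{"api": "play_rows", "payload": {
  "plan": [
    [0,4,24,0,0,0,-1],
    [0,6,36,0,0,0,-1],
    [0,6,36,0,0,0,-1],
    [0,6,36,0,0,0,-1],
    [0,6,36,0,0,0,-1],
    [0,6,36,0,0,0,-1],
    [0,6,36,0,0,0,-1],
    [0,6,36,0,0,0,-1],
    [0,6,36,0,0,0,-1],
    [0,6,36,0,0,0,-1],
    [0,6,36,0,0,0,-1],
    [0,6,30,0,0,0,-1],
    [0,1,10,0,0,0,-1],
    [0,0,0,0,0,0,-1]
  ]
}}

```text
clock: 15.07
eef_pos: [0.6034, -0.101, 0.2415]
tool_rot: [-0.501, -0.499, 0.501, -0.499]
ft_force: [0.2, 0.4, -0.0]
grip_width: 0.0851
```

Run:
```python
from h import *
p=camera("wrist");P,C=cloud(p)
print(plug(P,C,(.604,-.098),.05));Q,_=sel(P,C,(.604,-.098),.09,.063,.084);print("shell",rect(Q))
Q,_=sel(P,C,(.601,-.096),.11,.044,.056);print("table",rect(Q),cv2.minEnclosingCircle((Q[:,:2]*1000).astype(np.float32)))
Q,c=sel(P,C,(.58,.1),.14,-.003,.01);m=(c[:,1]>c[:,0]+8);print("mat",rect(Q[m]))
c,r=tcp();print(c,delta([.604,-.098,.098]))
```

```text
(array([602.4, -99.5]), 155, np.float64(0.1))
shell (array([602.1, -98.9]), array([94.6, 94.7]), 46.0)
table (array([598. , -93.6]), array([168.3, 168.2]), 87.4) ((598.054931640625, -93.74598693847656), 85.00647735595703)
mat (array([587.1,  78.5]), array([187. ,  87.9]), 16.6)
[ 0.60328095 -0.09896776  0.2415905 ] [143.6   0.7  -0.9]
```

{"api": "play_rows", "payload": {
  "plan": [
    [15,0,0,0,0,0,-1],
    [22,0,0,0,0,0,-1],
    [25,0,0,0,0,0,-1],
    [25,0,0,0,0,0,-1],
    [22,0,0,0,0,0,-1],
    [15,0,0,0,0,0,-1],
    [10,0,0,0,0,0,-1],
    [6,0,0,0,0,0,-1],
    [2,0,0,0,0,0,-1],
    [0,0,0,0,0,0,-1],
    [0,0,0,0,0,0,0],
    [0,0,0,0,0,0,0.5],
    [0,0,0,0,0,0,1],
    [0,0,0,0,0,0,1],
    [0,0,0,0,0,0,1],
    [0,0,0,0,0,0,1],
    [0,0,0,0,0,0,1],
    [0,0,0,0,0,0,1]
  ]
}}

```text
clock: 16.62
eef_pos: [0.6038, -0.0982, 0.1002]
tool_rot: [0.5, 0.499, -0.5, 0.5]
ft_force: [-0.4, -0.6, 2.5]
grip_width: 0.0204
```

{"api": "play_rows", "payload": {
  "plan": [
    [-3,0,0,0,0,0,1],
    [-6,0,0,0,0,0,1],
    [-12,0,0,0,0,0,1],
    [-20,0,0,0,0,0,1],
    [-25,0,0,0,0,0,1],
    [-25,0,0,0,0,0,1],
    [-25,0,0,0,0,0,1],
    [-20,0,0,0,0,0,1],
    [-10,0,0,0,0,0,1],
    [-4,0,0,0,0,0,1],
    [0,0,0,0,0,0,1]
  ]
}}

```text
clock: 17.53
eef_pos: [0.6035, -0.098, 0.2498]
tool_rot: [0.5, 0.5, -0.5, 0.5]
ft_force: [0.3, -0.8, -3.0]
grip_width: 0.0206
```

Run:
```python
from h import *
print(delta([.465,-.349,.25]),get_obs()["joint_pos"].round(2))
```

```text
[-2.000e-01 -1.383e+02  2.511e+02] [-0.16  0.46  0.37  1.48  0.    1.41]
```

{"api": "play_rows", "payload": {
  "plan": [
    [0,-6,10,0,0,0,1],
    [0,-12,22,0,0,0,1],
    [0,-18,32,0,0,0,1],
    [0,-18,32,0,0,0,1],
    [0,-18,32,0,0,0,1],
    [0,-18,32,0,0,0,1],
    [0,-18,32,0,0,0,1],
    [0,-17,30,0,0,0,1],
    [0,-11,19,0,0,0,1],
    [0,-5,10,0,0,0,1],
    [0,0,0,0,0,0,1],
    [0,0,0,0,0,0,1]
  ]
}}

```text
clock: 18.53
eef_pos: [0.4615, -0.3487, 0.2483]
tool_rot: [0.501, 0.501, -0.5, 0.499]
ft_force: [0.7, 1.1, -3.0]
grip_width: 0.0202
```

Run:
```python
from h import *
p=camera("wrist");P,C=cloud(p);cv2.imwrite("pics/w3.png",p["frame"][:,:,::-1])
c,r=tcp();Q,_=sel(P,C,c[:2],.06,c[2]-.042,c[2]-.015);print("shell",rect(Q))
Q,_=sel(P,C,(.463,-.349),.125,.022,.036);print("rack",rect(Q))
print(c,delta([.4625,-.3493,.08]))
```

```text
shell (array([ 460.4, -339.6]), array([75.8, 95.3]), 89.9)
rack (array([ 461.8, -342.7]), array([170., 121.]), 6.8)
[ 0.4621239  -0.34803082  0.24860803] [168.6   0.6   1.6]
```

View pics/w3.png

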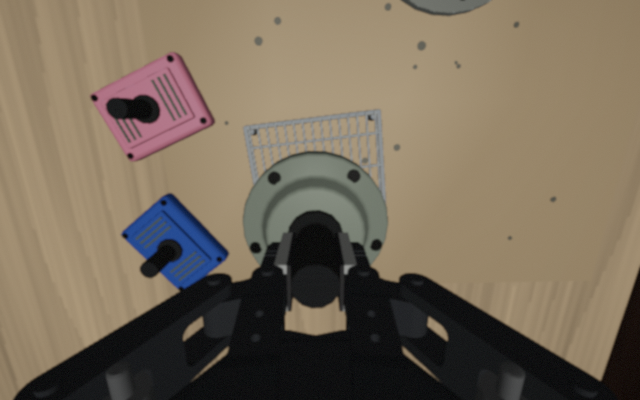

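The round cover is held level at (315,210) over the bare rack at (315,150). Lowering.

{"api": "play_rows", "payload": {
  "plan": [
    [10,1.2,1.6,0,0,0,1],
    [22,0,0,0,0,0,1],
    [25,0,0,0,0,0,1],
    [25,0,0,0,0,0,1],
    [25,0,0,0,0,0,1],
    [22,0,0,0,0,0,1],
    [15,0,0,0,0,0,1],
    [10,0,0,0,0,0,1],
    [7,0,0,0,0,0,1],
    [4,0,0,0,0,0,1],
    [1,0,0,0,0,0,1],
    [0,0,0,0,0,0,1],
    [0,0,0,0,0,0,1]
  ]
}}

```text
clock: 19.67
eef_pos: [0.4642, -0.351, 0.0847]
tool_rot: [0.5, 0.499, -0.5, 0.501]
ft_force: [-0.4, -0.3, -3.0]
grip_width: 0.0202
```

{"api": "play_rows", "payload": {
  "plan": [
    [1,0,0,0,0,0,1],
    [1,0,0,0,0,0,1],
    [0,0,0,0,0,0,1]
  ]
}}

```text
clock: 19.92
eef_pos: [0.4635, -0.3507, 0.0819]
tool_rot: [0.5, 0.5, -0.5, 0.5]
ft_force: [0.5, 0.6, -3.0]
grip_width: 0.0202
```

{"api": "play_rows", "payload": {
  "plan": [
    [0.7,0,0,0,0,0,1],
    [0,0,0,0,0,0,1]
  ]
}}

```text
clock: 20.08
eef_pos: [0.4634, -0.3506, 0.0809]
tool_rot: [0.5, 0.5, -0.5, 0.5]
ft_force: [-0.6, -0.9, -3.0]
grip_width: 0.0204
```

{"api": "play_rows", "payload": {
  "plan": [
    [0.7,0,0,0,0,0,1],
    [0,0,0,0,0,0,1]
  ]
}}

```text
clock: 20.25
eef_pos: [0.4634, -0.3506, 0.0802]
tool_rot: [0.5, 0.5, -0.5, 0.5]
ft_force: [0.3, -0.5, -3.1]
grip_width: 0.0206
```

{"api": "play_rows", "payload": {
  "plan": [
    [0.6,0,0,0,0,0,1],
    [0,0,0,0,0,0,1]
  ]
}}

```text
clock: 20.42
eef_pos: [0.4635, -0.3506, 0.0802]
tool_rot: [-0.5, -0.5, 0.5, -0.5]
ft_force: [-2.1, 1.5, 1.6]
grip_width: 0.0205
```

{"api": "play_rows", "payload": {
  "plan": [
    [0,0,0,0,0,0,0.6],
    [0,0,0,0,0,0,0],
    [0,0,0,0,0,0,-1],
    [0,0,0,0,0,0,-1],
    [0,0,0,0,0,0,-1],
    [-8,0,0,0,0,0,-1],
    [-18,0,0,0,0,0,-1],
    [-25,0,0,0,0,0,-1],
    [-25,0,0,0,0,0,-1],
    [-25,0,0,0,0,0,-1],
    [-25,0,0,0,0,0,-1],
    [-20,0,0,0,0,0,-1],
    [-14,0,0,0,0,0,-1],
    [0,0,0,0,0,0,-1]
  ]
}}

```text
clock: 21.58
eef_pos: [0.465, -0.3517, 0.2443]
tool_rot: [0.501, 0.497, -0.5, 0.503]
ft_force: [-0.0, -0.1, 0.3]
grip_width: 0.0856
```

Run:
```python
from h import *
p=camera("wrist");P,C=cloud(p);cv2.imwrite("pics/w4.png",p["frame"][:,:,::-1])
c,r=tcp();print(c,plug(P,C,c[:2],.03));Q,_=sel(P,C,c[:2],.09,.043,.064);print("shell",rect(Q))
Q,_=sel(P,C,(.463,-.349),.125,.022,.036);print("rack",rect(Q))
print(delta([.579,.1085,.24]))
```

```text
[ 0.46440909 -0.35125951  0.24199127] (array([ 462.1, -351.9]), 132, np.float64(0.1))
shell (array([ 462.5, -351.2]), array([94. , 94.7]), 87.9)
rack (array([ 462.7, -350.1]), array([169.8, 135.9]), 6.8)
[   1.1  114.3 -459.8]
```

View pics/w4.png

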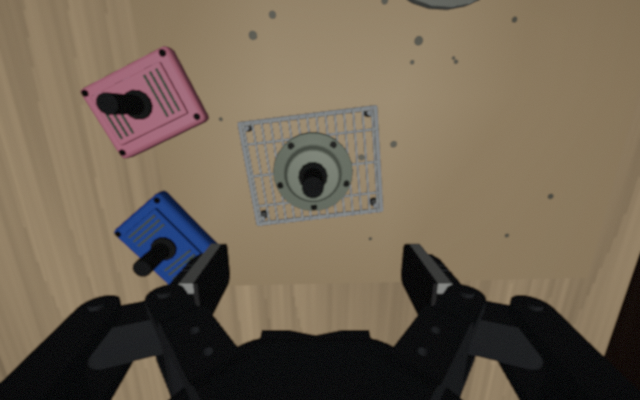

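The round cover stands centred on the rack at (313,170), about 1 mm off. Next is the oval.

{"api": "play_rows", "payload": {
  "plan": [
    [0,6,-24,0,0,0,-1],
    [0,9,-36,0,0,0,-1],
    [0,9,-36,0,0,0,-1],
    [0,9,-36,0,0,0,-1],
    [0,9,-36,0,0,0,-1],
    [0,9,-36,0,0,0,-1],
    [0,9,-36,0,0,0,-1],
    [0,9,-36,0,0,0,-1],
    [0,9,-36,0,0,0,-1],
    [0,9,-36,0,0,0,-1],
    [0,9,-36,0,0,0,-1],
    [0,9,-36,0,0,0,-1],
    [0,8,-30,0,0,0,-1],
    [0,1,-10,0,0,0,-1],
    [0,0,0,0,0,0,-1]
  ]
}}

```text
clock: 22.88
eef_pos: [0.577, 0.112, 0.2376]
tool_rot: [0.498, 0.502, -0.5, 0.5]
ft_force: [0.2, -0.5, 0.1]
grip_width: 0.0858
```

Run:
```python
from h import *
p=camera("wrist");P,C=cloud(p)
print(plug(P,C,(.58,.109),.003));Q,_=sel(P,C,(.58,.109),.09,.016,.037);print("shell",rect(Q))
Q,c=sel(P,C,(.582,.102),.14,-.003,.01);m=(c[:,1]>c[:,0]+8);print("mat",rect(Q[m]))
c,r=tcp();print(c,delta([.58,.109,.051]))
```

```text
(array([578.9, 109.4]), 113, np.float64(0.11))
shell (array([578.9, 109.5]), array([ 94.9, 133.9]), 58.7)
mat (array([580. , 102.4]), array([186.7, 136.9]), 16.6)
[0.57687659 0.11012871 0.23794869] [186.9   3.7   0.9]
```

{"api": "play_rows", "payload": {
  "plan": [
    [15,3.5,1,0,0,0,-1],
    [22,0,0,0,0,0,-1],
    [25,0,0,0,0,0,-1],
    [25,0,0,0,0,0,-1],
    [25,0,0,0,0,0,-1],
    [22,0,0,0,0,0,-1],
    [18,0,0,0,0,0,-1],
    [14,0,0,0,0,0,-1],
    [10,0,0,0,0,0,-1],
    [7,0,0,0,0,0,-1],
    [3,0,0,0,0,0,-1],
    [0,0,0,0,0,0,-1],
    [0,0,0,0,0,0,0],
    [0,0,0,0,0,0,0.5],
    [0,0,0,0,0,0,1],
    [0,0,0,0,0,0,1],
    [0,0,0,0,0,0,1],
    [0,0,0,0,0,0,1],
    [0,0,0,0,0,0,1],
    [0,0,0,0,0,0,1]
  ]
}}

```text
clock: 24.6
eef_pos: [0.5815, 0.1086, 0.0542]
tool_rot: [0.5, 0.5, -0.5, 0.5]
ft_force: [-0.7, 0.3, 5.3]
grip_width: 0.0203
```

{"api": "play_rows", "payload": {
  "plan": [
    [-3,0,0,0,0,0,1],
    [-6,0,0,0,0,0,1],
    [-12,0,0,0,0,0,1],
    [-20,0,0,0,0,0,1],
    [-25,0,0,0,0,0,1],
    [-25,0,0,0,0,0,1],
    [-25,0,0,0,0,0,1],
    [-25,0,0,0,0,0,1],
    [-25,0,0,0,0,0,1],
    [-20,0,0,0,0,0,1],
    [-10,0,0,0,0,0,1],
    [-4,0,0,0,0,0,1],
    [0,0,0,0,0,0,1]
  ]
}}

```text
clock: 25.68
eef_pos: [0.5813, 0.1084, 0.2539]
tool_rot: [0.5, 0.5, -0.5, 0.5]
ft_force: [-0.2, -0.1, -3.1]
grip_width: 0.0204
```

Run:
```python
from h import *
print(tcp()[0],delta([.5995,-.0937,.25]),get_obs()["joint_pos"].round(2))
```

```text
[0.58134823 0.10839762 0.25386078] [  3.9  18.3 202.1] [ 0.18  0.42  0.32  1.47 -0.    1.76]
```

{"api": "play_rows", "payload": {
  "plan": [
    [0,1,10,0,0,0,1],
    [0,2,22,0,0,0,1],
    [0,3,32,0,0,0,1],
    [0,3,32,0,0,0,1],
    [0,3,32,0,0,0,1],
    [0,3,32,0,0,0,1],
    [0,2,24,0,0,0,1],
    [0,1,12,0,0,0,1],
    [0,0,6,0,0,0,1],
    [0,0,0,0,0,0,1],
    [0,0,0,0,0,0,1]
  ]
}}

```text
clock: 26.6
eef_pos: [0.5986, -0.093, 0.2528]
tool_rot: [0.5, 0.501, -0.5, 0.499]
ft_force: [-0.3, -0.8, -2.3]
grip_width: 0.0202
```

Run:
```python
from h import *
p=camera("wrist");P,C=cloud(p);cv2.imwrite("pics/w5.png",p["frame"][:,:,::-1])
Q,_=sel(P,C,(.6,-.094),.11,.044,.056);x=Q[:,:2];r=np.hypot(*(x-x.mean(0)).T)
print("table",rect(Q),cv2.minEnclosingCircle((x*1000).astype(np.float32)))
c,_=tcp();Q,_=sel(P,C,c[:2],.09,c[2]-.048,c[2]-.015);print("shell",rect(Q))
print(c,delta([.5995,-.0937,.101]))
```

```text
table (array([612.9, -45. ]), array([ 66.9, 164.1]), 73.0) ((603.13134765625, -76.95413208007812), 82.07349395751953)
shell (array([597.8, -91.9]), array([ 95., 134.]), 58.9)
[ 0.59881412 -0.09245704  0.25308264] [152.1   0.8   1.4]
```

View pics/w5.png

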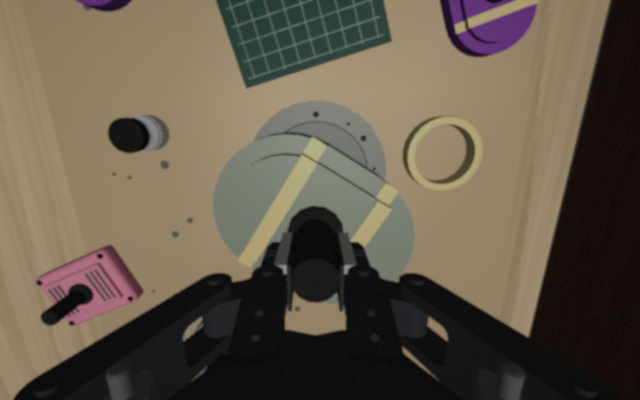

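The oval is held level over the turntable and everything around it is clear. Lowering.

{"api": "play_rows", "payload": {
  "plan": [
    [10,0.8,1.2,0,0,0,1],
    [22,0,0,0,0,0,1],
    [25,0,0,0,0,0,1],
    [25,0,0,0,0,0,1],
    [22,0,0,0,0,0,1],
    [18,0,0,0,0,0,1],
    [12,0,0,0,0,0,1],
    [8,0,0,0,0,0,1],
    [5,0,0,0,0,0,1],
    [2,0,0,0,0,0,1],
    [1,0,0,0,0,0,1],
    [0,0,0,0,0,0,1],
    [0,0,0,0,0,0,1]
  ]
}}

```text
clock: 27.73
eef_pos: [0.6006, -0.0949, 0.1046]
tool_rot: [0.501, 0.499, -0.5, 0.5]
ft_force: [-0.6, 0.3, -3.4]
grip_width: 0.0204
```

{"api": "play_rows", "payload": {
  "plan": [
    [1,0,0,0,0,0,1],
    [0.7,0,0,0,0,0,1],
    [0,0,0,0,0,0,1]
  ]
}}

```text
clock: 27.98
eef_pos: [0.6, -0.0949, 0.1021]
tool_rot: [0.5, 0.5, -0.5, 0.5]
ft_force: [-0.4, -0.6, -2.8]
grip_width: 0.0202
```

{"api": "play_rows", "payload": {
  "plan": [
    [0.7,0,0,0,0,0,1],
    [0,0,0,0,0,0,1]
  ]
}}

```text
clock: 28.15
eef_pos: [0.6, -0.0949, 0.1013]
tool_rot: [0.5, 0.5, -0.5, 0.5]
ft_force: [-0.1, 0.1, -1.9]
grip_width: 0.0203
```

{"api": "play_rows", "payload": {
  "plan": [
    [0.4,0,0,0,0,0,1],
    [0,0,0,0,0,0,1]
  ]
}}

```text
clock: 28.32
eef_pos: [0.6, -0.0949, 0.1013]
tool_rot: [0.5, 0.5, -0.5, 0.5]
ft_force: [-1.2, -0.0, 0.7]
grip_width: 0.0201
```

{"api": "play_rows", "payload": {
  "plan": [
    [0,0,0,0,0,0,0.6],
    [0,0,0,0,0,0,0],
    [0,0,0,0,0,0,-1],
    [0,0,0,0,0,0,-1],
    [0,0,0,0,0,0,-1],
    [-8,0,0,0,0,0,-1],
    [-18,0,0,0,0,0,-1],
    [-25,0,0,0,0,0,-1],
    [-25,0,0,0,0,0,-1],
    [-25,0,0,0,0,0,-1],
    [-20,0,0,0,0,0,-1],
    [-14,0,0,0,0,0,-1],
    [-5,0,0,0,0,0,-1],
    [0,0,0,0,0,0,-1]
  ]
}}

```text
clock: 29.48
eef_pos: [0.6008, -0.095, 0.243]
tool_rot: [0.501, 0.499, -0.499, 0.501]
ft_force: [0.3, 0.2, -0.4]
grip_width: 0.0856
```

Run:
```python
from h import *
p=camera("wrist");P,C=cloud(p)
print(plug(P,C,(.6,-.095),.05));Q,_=sel(P,C,(.6,-.095),.09,.063,.084);print("shell",rect(Q))
Q,_=sel(P,C,(.6,-.094),.11,.044,.056)
print("table",rect(Q),cv2.minEnclosingCircle((Q[:,:2]*1000).astype(np.float32)))
print(tcp()[0],delta([.5315,.3265,.24]))
```

```text
(array([598.7, -94. ]), 154, np.float64(0.08))
shell (array([598.7, -93.9]), array([ 94.8, 133.7]), 58.2)
table (array([597.9, -93.7]), array([169. , 167.7]), 0.1) ((598.0116577148438, -93.71770477294922), 84.87733459472656)
[ 0.60014784 -0.09486006  0.24134401] [   1.2  -68.9 -421.3]
```

The oval is within 1 mm of the turntable centre. Back to the rect.

{"api": "play_rows", "payload": {
  "plan": [
    [0,-4,-24,0,0,0,-1],
    [0,-6,-36,0,0,0,-1],
    [0,-6,-36,0,0,0,-1],
    [0,-6,-36,0,0,0,-1],
    [0,-6,-36,0,0,0,-1],
    [0,-6,-36,0,0,0,-1],
    [0,-6,-36,0,0,0,-1],
    [0,-6,-36,0,0,0,-1],
    [0,-6,-36,0,0,0,-1],
    [0,-6,-36,0,0,0,-1],
    [0,-6,-36,0,0,0,-1],
    [0,-4,-27,0,0,0,-1],
    [0,0,-10,0,0,0,-1],
    [0,0,0,0,0,0,-1]
  ]
}}

```text
clock: 30.7
eef_pos: [0.5308, 0.3284, 0.2385]
tool_rot: [0.498, 0.501, -0.5, 0.501]
ft_force: [-0.8, 0.5, -0.4]
grip_width: 0.0851
```

Run:
```python
from h import *
P,C=cloud(camera("wrist"))
print(plug(P,C,(.5326,.326),.062),tcp()[0],delta([.5324,.3262,.112]))
```

```text
(array([530.7, 326.6]), 196, np.float64(0.1)) [0.53128307 0.32661445 0.23891391] [1.269e+02 1.400e+00 1.000e-01]
```

{"api": "play_rows", "payload": {
  "plan": [
    [15,1.4,0.2,0,0,0,-1],
    [22,0,0,0,0,0,-1],
    [25,0,0,0,0,0,-1],
    [22,0,0,0,0,0,-1],
    [18,0,0,0,0,0,-1],
    [12,0,0,0,0,0,-1],
    [8,0,0,0,0,0,-1],
    [5,0,0,0,0,0,-1],
    [0,0,0,0,0,0,-1],
    [0,0,0,0,0,0,0],
    [0,0,0,0,0,0,0.5],
    [0,0,0,0,0,0,1],
    [0,0,0,0,0,0,1],
    [0,0,0,0,0,0,1],
    [0,0,0,0,0,0,1],
    [0,0,0,0,0,0,1],
    [0,0,0,0,0,0,1]
  ]
}}

```text
clock: 32.17
eef_pos: [0.5336, 0.3264, 0.1146]
tool_rot: [0.5, 0.5, -0.5, 0.5]
ft_force: [-1.1, -0.8, 4.8]
grip_width: 0.0207
```

{"api": "play_rows", "payload": {
  "plan": [
    [-3,0,0,0,0,0,1],
    [-6,0,0,0,0,0,1],
    [-12,0,0,0,0,0,1],
    [-20,0,0,0,0,0,1],
    [-25,0,0,0,0,0,1],
    [-25,0,0,0,0,0,1],
    [-25,0,0,0,0,0,1],
    [-15,0,0,0,0,0,1],
    [-6,0,0,0,0,0,1],
    [-3,0,0,0,0,0,1],
    [0,0,0,0,0,0,1]
  ]
}}

```text
clock: 33.08
eef_pos: [0.5334, 0.3259, 0.2533]
tool_rot: [-0.5, -0.5, 0.5, -0.5]
ft_force: [-0.1, 0.7, -3.4]
grip_width: 0.0204
```

Run:
```python
from h import *
print(tcp()[0],delta([.5817,.1024,.252]))
```

```text
[0.53340465 0.32587632 0.25325171] [  1.3  48.4 223.4]
```

{"api": "play_rows", "payload": {
  "plan": [
    [0,2,10,0,0,0,1],
    [0,5,22,0,0,0,1],
    [0,7,32,0,0,0,1],
    [0,7,32,0,0,0,1],
    [0,7,32,0,0,0,1],
    [0,7,32,0,0,0,1],
    [0,7,30,0,0,0,1],
    [0,5,20,0,0,0,1],
    [0,2,10,0,0,0,1],
    [0,0,3,0,0,0,1],
    [0,0,0,0,0,0,1],
    [0,0,0,0,0,0,1]
  ]
}}

```text
clock: 34.08
eef_pos: [0.5819, 0.1038, 0.2532]
tool_rot: [0.5, 0.5, -0.5, 0.5]
ft_force: [-0.5, 0.1, -4.0]
grip_width: 0.0202
```

Run:
```python
from h import *
p=camera("wrist");P,C=cloud(p)
c,_=tcp();Q,_=sel(P,C,c[:2],.09,c[2]-.048,c[2]-.015);print("shell",rect(Q))
print(c,delta([.5825,.1024,.0556]))
```

```text
shell (array([581.4, 105.2]), array([120.5,  91.1]), 16.7)
[0.58193839 0.10418168 0.25341406] [197.8   0.7   1.9]
```

{"api": "play_rows", "payload": {
  "plan": [
    [10,0.7,1.8,0,0,0,1],
    [22,0,0,0,0,0,1],
    [25,0,0,0,0,0,1],
    [25,0,0,0,0,0,1],
    [25,0,0,0,0,0,1],
    [25,0,0,0,0,0,1],
    [22,0,0,0,0,0,1],
    [16,0,0,0,0,0,1],
    [11,0,0,0,0,0,1],
    [7,0,0,0,0,0,1],
    [4,0,0,0,0,0,1],
    [2,0,0,0,0,0,1],
    [1,0,0,0,0,0,1],
    [0,0,0,0,0,0,1],
    [0,0,0,0,0,0,1]
  ]
}}

```text
clock: 35.38
eef_pos: [0.5838, 0.1013, 0.0598]
tool_rot: [0.501, 0.499, -0.5, 0.5]
ft_force: [-1.2, -0.6, -3.4]
grip_width: 0.0204
```

{"api": "play_rows", "payload": {
  "plan": [
    [1,0,0,0,0,0,1],
    [0.7,0,0,0,0,0,1],
    [0,0,0,0,0,0,1]
  ]
}}

```text
clock: 35.63
eef_pos: [0.5832, 0.1011, 0.0573]
tool_rot: [0.5, 0.5, -0.5, 0.5]
ft_force: [0.3, 0.6, -3.5]
grip_width: 0.0203
```

{"api": "play_rows", "payload": {
  "plan": [
    [0.6,0,0,0,0,0,1],
    [0,0,0,0,0,0,1]
  ]
}}

```text
clock: 35.8
eef_pos: [0.5831, 0.1011, 0.0565]
tool_rot: [-0.5, -0.5, 0.5, -0.5]
ft_force: [-0.1, 0.0, -2.8]
grip_width: 0.0203
```

{"api": "play_rows", "payload": {
  "plan": [
    [0.6,0,-1,0,0,0,1],
    [0,0,0,0,0,0,1]
  ]
}}

```text
clock: 35.97
eef_pos: [0.583, 0.1024, 0.0558]
tool_rot: [-0.5, -0.5, 0.5, -0.5]
ft_force: [0.1, -0.1, -3.2]
grip_width: 0.0203
```

{"api": "play_rows", "payload": {
  "plan": [
    [0.5,0,0,0,0,0,1],
    [0,0,0,0,0,0,1]
  ]
}}

```text
clock: 36.13
eef_pos: [0.5831, 0.1023, 0.0557]
tool_rot: [0.5, 0.5, -0.5, 0.5]
ft_force: [-1.8, -0.2, -0.4]
grip_width: 0.0202
```

{"api": "play_rows", "payload": {
  "plan": [
    [0,0,0,0,0,0,0.6],
    [0,0,0,0,0,0,0],
    [0,0,0,0,0,0,-1],
    [0,0,0,0,0,0,-1],
    [0,0,0,0,0,0,-1],
    [-8,0,0,0,0,0,-1],
    [-18,0,0,0,0,0,-1],
    [-25,0,0,0,0,0,-1],
    [-25,0,0,0,0,0,-1],
    [-25,0,0,0,0,0,-1],
    [-25,0,0,0,0,0,-1],
    [-25,0,0,0,0,0,-1],
    [-20,0,0,0,0,0,-1],
    [-10,0,0,0,0,0,-1],
    [0,0,0,0,0,0,-1]
  ]
}}

```text
clock: 37.38
eef_pos: [0.5846, 0.1024, 0.2399]
tool_rot: [0.502, 0.499, -0.498, 0.501]
ft_force: [1.3, 0.5, 0.5]
grip_width: 0.0856
```

Run:
```python
from h import *
p=camera("wrist");P,C=cloud(p);cv2.imwrite("pics/w6.png",p["frame"][:,:,::-1])
Q,_=sel(P,C,(.58,.102),.09,.016,.037);print("shell",rect(Q),plug(P,C,(.582,.102),.003))
Q,c=sel(P,C,(.582,.102),.14,-.003,.01);m=(c[:,1]>c[:,0]+8);print("mat",rect(Q[m]))
p=camera("scene");cv2.imwrite("pics/s6.png",p["frame"][:,:,::-1])
p=camera("side")
for t in ["paint_jar","tape_roll","round_cover"]: print(t,[np.round(d["centre"],3).tolist() for d in pinpoint(t,p)[:2]])
```

```text
shell (array([581.8, 102.7]), array([122.1,  92.4]), 16.7) (array([581.9, 102.5]), 102, np.float64(0.09))
mat (array([580.1, 102.5]), array([186.6, 137.1]), 16.7)
paint_jar [[0.386, -0.048, 0.002], [0.601, -0.098, 0.05]]
tape_roll [[0.764, -0.074, -0.001]]
round_cover [[0.465, -0.351, 0.028]]
```

View pics/w6.png

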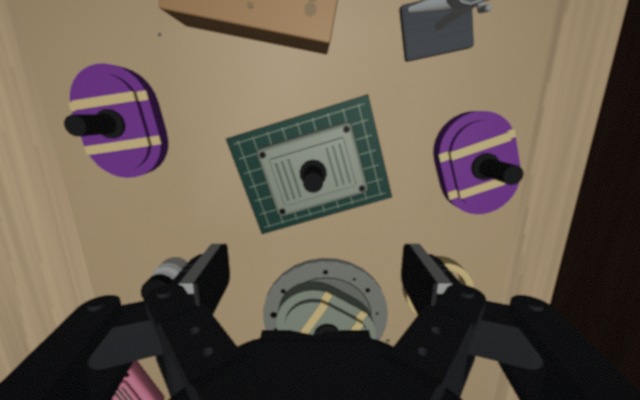

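View pics/s6.png

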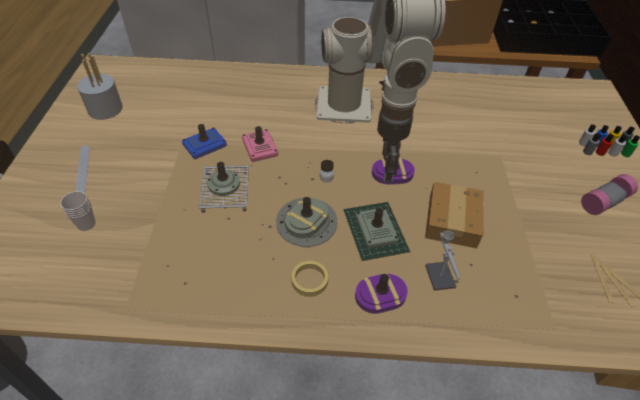

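The rect is square on the mat at (378,225), about 2 mm off centre. The round is on the rack at (222,183), the oval on the turntable at (305,215), and the bystanders haven't moved. Handing in.

```bash
python3 -c "
from workcell import *
print(job_done())"
```

```text
the job is handed in; nothing more can be done
None
```

The three covers have each moved on one step, and I handed the job in at about 37 s of the 106 s allowed. I parked the dry rectangular cover on the carton, moved the round one to the rack and the oval one to the turntable. The rectangular one then went from the carton to the mat. Every cover was gripped only by its plug and lowered in steps of 1 mm or less until the wrist force showed contact.

- **Centring:** in the last wrist-camera checks, the round and oval covers sat about 1 mm from the middle of their places. The rectangular one was about 2 mm off and square to the mat.
- **Upright:** all three stand upright in the final pictures.
- **Bystanders:** the paint jar and tape roll were within about 2 mm of where they started, which is inside the measuring error. The look-alikes were not touched.
- **Disagreements:** the wrist camera read about 2 to 3 mm low in x against the arm's own position, and the fixed cameras read up to 3 mm high. I judged the centring by comparing cover and place in the same picture, so these errors mostly cancel. No check failed.

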